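# Emboss the round mark on a cardboard model panel

## Robot

A 6-joint arm with a two-finger parallel gripper is mounted at the origin on the work surface. World frame = base frame: x ahead of the robot, y to its left, z up, the work surface at z = 0. Lengths are in mm, angles in rad, forces in N, time in s.
With the tool pointing down it reaches from about 400 to 825 mm from the base axis. Payload 7 kg.
Tool frame: the origin (TCP) lies at the very end of the fingers, on their centre line; the grasp point (between the pads) lies 19 mm behind it; z points along the fingers, y is the direction in which the jaws open and shut (so a half turn about z gives the same grasp; the last joint's range is limited). The gripper opens to 88 mm and grips with 3 to 60 N. Pads are 19 mm wide; open, the fingers measure 130 mm over their backs; the gripper's body (78 mm by 193 mm) begins 47 mm behind the grasp point.
Start: joints at [-0.898, 0.359, 0.012, 0, -1.224, -0.288], TCP at [253.349, -625.627, 226.561] pointing down, gripper open.
Joint ranges: [-3.07, 3.07], [-1.43, 2.12], [-1.02, 1.25], [-3.03, 1.67], [-3.05, -0], [-3.03, 3.03]. Speed limits (rad/s): [2.39, 2.39, 3.01, 3.14, 3.14, 3.14].

## Interface

Orientations are given as a unit quaternion [x, y, z, w].
In Python, from plant import bot gives the robot as it stands. Calls block until the motion is done:
- bot.move_ptp(position, orientation): joint-space move of the TCP to a pose.
- bot.line_to(position, velocity=150, ori=None): straight line of the TCP; ori=None keeps the orientation; velocity is the mean speed in mm/s.
- bot.move_joints(angles): joint-space move.
- bot.move_gripper(opening, force=None): finger opening in mm; force is the grip in N (None keeps the last); returns when the fingers have stopped.
- bot.pause(seconds).
- bot.solve_ik(position, orientation): joint angles nearest the present ones, or None.
- bot.read_state(): the state.
- bot.camera(name): name is "scene" or "top" or "wrist"; returns the picture (400x640x3 uint8, red, green, blue); there is no depth.
- bot.get_calibration(name): a dict with "fx", "fy", "cx", "cy" (pixels), "distortion" ([k1, k2, p1, p2, k3] as OpenCV has them; the pictures are not rectified), "view" (4x4, takes a point from world to camera coordinates); the wrist camera has in their place "T_tool_cam" (4x4, takes a point from camera to tool coordinates, whose origin is the TCP and whose axes are the flange's). Camera axes: x right, y up, looking along -z (the intrinsics and any distortion apply to the point x, -y, -z); pixel columns grow to the right and rows downward; lengths in mm; the calibration is good to about 2 mm. A picture is of the moment at which its call begins: read the wrist's pose just before it. get_calibration takes no time and is no camera call.
A pose or a line that the arm cannot do raises bot.Unreachable and nothing moves.
- bot.close_job(): hands the job in, once; it reports no verdict.
The state is a dict: "t": time; "joint_pos": joint angles; "qvel": joint speeds; "tau": joint torques, N m; "tcp_pos": TCP position; "eef_rot": TCP orientation; "contact_force": force on the tool from outside, world axes, zero at the start; "moment": the same for the moment, N m; "width": finger opening in mm.
Only numpy, scipy, OpenCV 4.12 (cv2) and the standard library are available. Lean on these libraries where they do the work, as an engineer would, in place of code of your own. Each camera call takes 0.05 s, during which the arm holds its last target. There are 200 camera calls.

## Task

Take the round-footed punch from the cork mat and press it down steadily and squarely, centred in the ring drawn on the cardboard panel, until the sprung bed under the panel has sunk about 6 mm, and hold it there for half a second. Lift it straight up without dragging it over the card and stand it upright back on the cork mat, whole foot on the mat. Leave the square-footed punch standing where it is.

Things in the scene. Friction and masses are not known exactly. Their poses are not given: they have to be found in the camera images.
- punch_mid (a point): Centre, half-way up, of the round-footed punch: loose, about 0.2 kg, upright on the cork mat. 84 mm high: a flat steel disc foot 40 mm across, 14 mm high, then a straight round wooden handle 24 mm across up to the top. This point lies 42 mm above the foot's underside, a good place to grip the handle; z points up along the handle.
- ring (a point): Centre of the black ring (52 mm outside, 44 inside) on the top face of a level cardboard panel; z up. The panel, 160 (x) x 220 mm (y), also has a square outline, 110 mm off along -y. It lies on a fixed sprung bed of 180 x 240 mm, its face 42 mm above the table at rest. It sinks straight down, this point with it: starts at 2.5 N, 6 mm at 8 N, hard stop 12 mm at 13 N; springs back.
- mat: Cork mat, fixed, 130 (x) x 260 (y) x 6 mm thick; origin at the centre of its underside, z up: its top is 6 mm above the table. The two punches stand on it near the ends of its long axis y (about 75 mm from its centre, either way round); a small brass weight, 32 mm high and 26 mm across, stands between them.
- square_mid (a point): Centre, half-way up (42 mm above its underside), of the other punch, to be left alone: same height and materials, but a square steel foot of 40 x 40 mm and a square wooden handle 23 mm wide. Loose, upright on the cork mat; z up.
There are look-alikes about, which are no part of the job. Leave any purple look-alike of the part that bears punch_mid alone.

How it is judged (in metres and radians):
On the way, in this order (a step that is already met when the one before it is completed fails the run):
1. the round-footed punch is lifted at least 25 mm off the mat (height (world z) of punch_mid above 0.073 m and contact force between punch and mat below 0.5 N), for 0.1 s.
2. the punch presses the card upright (within 10 degrees) and within 12 mm of the ring's centre, with the bed sunk 3 to 10 mm, for 0.4 s (height (world z) of ring between 0.032 and 0.039 m and contact force between punch and bed above 3 N and horizontal distance between punch_mid and ring below 0.012 m and angle between punch_mid's own z axis and vertical below 0.175 rad), for 0.4 s.
3. the punch is lifted straight up: 20 mm clear of the card while still within 20 mm of the ring's centre sideways (z of punch_mid in the frame of ring above 0.062 m and horizontal distance between punch_mid and ring below 0.02 m), for 0.05 s.
At the end, for the whole second after the job is handed in: The round-footed punch stands released, upright (within 6 degrees) and at rest on the cork mat, its centre within 45 mm of the mat's centre along the mat's x and 110 mm along its y; the bed has sprung back up; the square-footed punch is within 30 mm of where it stood (x of punch_mid in the frame of mat between -0.045 and 0.045 m and y of punch_mid in the frame of mat between -0.11 and 0.11 m and z of punch_mid in the frame of mat between 0.043 and 0.053 m and angle between punch_mid's own z axis and vertical below 0.1 rad and linear speed of punch below 0.02 m/s and contact force between punch and mat above 0.3 N and distance of square_mid from where it was at the start of the episode below 0.03 m and height (world z) of ring above 0.04 m); the robot touches nothing.
It fails at once if the punch presses or drags on the card more than 16 mm from the ring's centre (contact force between punch and bed above 1 N and horizontal distance between punch_mid and ring above 0.016 m).
It fails at once if the punch presses on the card tilted more than 15 degrees (contact force between punch and bed above 1 N and angle between punch_mid's own z axis and vertical above 0.262 rad).
It fails at once if the punch is rammed on the bed with more than 30 N (contact force between punch and bed above 30 N).
It fails at once if the square-footed punch is moved by more than 30 mm (distance of square_mid from where it was at the start of the episode above 0.03 m).
It also fails if it takes over 53 s, if anything falls off the work surface, if the arm or the gripper's body presses on something with over 40 N, if the wrist force passes 120 N, or if a joint passes its speed limit or range.

## Working session

There is one attempt and no reset: what is moved stays moved. The work goes in short steps, each a Python script; the robot and the scene stay as the last script left them, time stands still between calls to the robot, and variables do not carry over. Pictures are saved under pics/ and viewed, about 8 in all and at most 12, crops included, and the job is handed in when it is done.

```bash
mkdir -p pics; python3 - <<'E'
from plant import bot
import cv2,numpy as np
a=bot.camera("scene");b=bot.camera("top")
cv2.imwrite("pics/s.png",a[:,:,::-1]);cv2.imwrite("pics/t.png",b[:,:,::-1])
for n in("scene","top","wrist"):print(n,bot.get_calibration(n))
print(bot.read_state())
E
```

```text
scene {'fx': 514.6185598334339, 'fy': 514.6185598334339, 'cx': 320.0315890519892, 'cy': 197.63399940253484, 'distortion': array([-0.15560476,  0.        ,  0.        ,  0.        ,  0.        ]), 'view': array([[-7.96253263e-02,  9.96589877e-01,  2.16431218e-02,
         3.48134826e+01],
       [-5.98068460e-01, -6.51319013e-02,  7.98794061e-01,
         2.47820397e+02],
       [ 7.97479733e-01,  5.06601692e-02,  6.01215122e-01,
        -1.59493720e+03],
       [ 0.00000000e+00,  0.00000000e+00,  0.00000000e+00,
         1.00000000e+00]])}
top {'fx': 491.5565968993846, 'fy': 491.5565968993846, 'cx': 318.7124572273661, 'cy': 200.45057538950692, 'distortion': array([-0.07542241,  0.        ,  0.        ,  0.        ,  0.        ]), 'view': array([[ 1.15457054e-02, -9.99706428e-01,  2.13015174e-02,
        -3.23885266e-01],
       [ 9.95847409e-01,  1.34197655e-02,  9.00435897e-02,
        -4.98772456e+02],
       [-9.03030168e-02,  2.01734442e-02,  9.95709997e-01,
        -1.04323100e+03],
       [ 0.00000000e+00,  0.00000000e+00,  0.00000000e+00,
         1.00000000e+00]])}
wrist {'fx
[... 510 characters left out ...]
         1.00000000e+00]])}
{'t': 0.1, 'joint_pos': array([-8.97889909e-01,  3.59335712e-01,  1.11566396e-02, -3.12563211e-04,
       -1.22411491e+00, -2.88101787e-01]), 'qvel': array([-0.0002271 , -0.00257207,  0.00268828, -0.00014388, -0.00070572,
        0.00130023]), 'tau': array([-1.49534964e-03, -5.84159768e+01,  2.93750060e+01,  7.01540977e+00,
        1.01879615e-02, -9.84885355e-05]), 'tcp_pos': array([ 253.19072249, -625.23907121,  225.70511521]), 'eef_rot': array([-1.91165146e-01,  9.81557591e-01,  7.31954871e-04, -2.15824372e-04]), 'contact_force': array([ 0.24008507,  0.05929976, -0.69492242]), 'moment': array([ 0.04783881, -0.02232451, -0.04764535]), 'width': 87.52188512450526}
```

View pics/t.png

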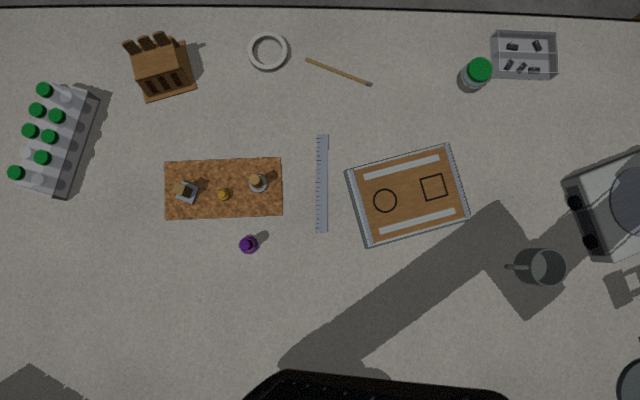

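View pics/s.png

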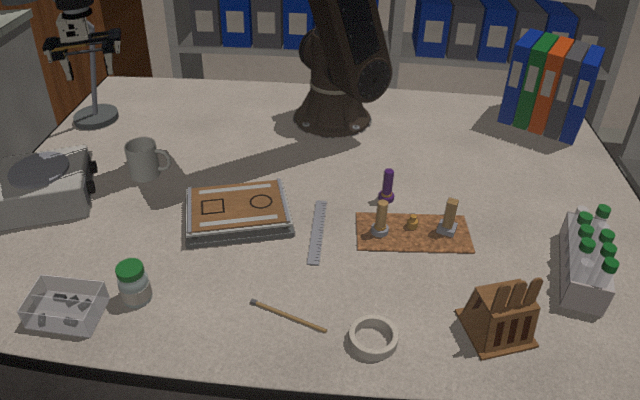

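The top view shows the round punch at about (258,182), the square punch at (186,190), the ring at (385,201) and the purple look-alike at (248,244). I'll localise these, then take a close look with the wrist camera.

```bash
cat > h.py <<'E'
from plant import bot
import cv2,numpy as np
from scipy.spatial.transform import Rotation as R
def view(n,st=None):
    c=bot.get_calibration(n)
    if n!="wrist": return c,np.linalg.inv(c["view"])
    T=np.eye(4);T[:3,:3]=R.from_quat(st["eef_rot"]).as_matrix();T[:3,3]=st["tcp_pos"]
    return c,T@c["T_tool_cam"]
def K(c): return np.array([[c["fx"],0,c["cx"]],[0,c["fy"],c["cy"]],[0,0,1.]])
def ray(n,uv,z,st=None):
    c,T=view(n,st)
    p=cv2.undistortPoints(np.array([[uv]],float),K(c),c["distortion"])[0,0]
    d=T[:3,:3]@[p[0],-p[1],-1]
    return T[:3,3]+d*(z-T[2,3])/d[2]
def proj(n,P,st=None):
    c,T=view(n,st);q=np.linalg.inv(T)@np.c_[np.atleast_2d(P),np.ones(len(np.atleast_2d(P)))].T
    q=(q[:3]*np.array([[1],[-1],[-1]])).T
    return cv2.projectPoints(q,np.zeros(3),np.zeros(3),K(c),c["distortion"])[0][:,0]
def down(yaw): # tool y axis (jaw) at yaw from world y
    return (R.from_euler('z',yaw)*R.from_quat([0,1,0,0])).as_quat()
def yaw0(): 
    return R.from_quat(bot.read_state()["eef_rot"])
E
python3 - <<'E'
from h import *
for k,uv,z in [("round top",(257,180),90),("round foot",(260,184),13),("sq top",(184,189),90),("sq foot",(188,192),13),("wt",(223,194),30),("ring",(385,201),42),("sqo",(433,187),42),
 *[("mat",p,6) for p in((165,162),(281,157),(283,215),(166,220))]]: print(k,ray("top",uv,z).round(1))
for k,uv,z in [("round?",(382,203),90),("other",(452,200),90),("ring",(261,201),42)]:print(k,ray("scene",uv,z).round(1))
b=cv2.imread("pics/t.png")
cv2.imwrite("pics/tc.png",cv2.resize(b[145:260,155:295],None,fx=5,fy=5,interpolation=cv2.INTER_CUBIC))
E
```

```text
round top [532.7 133.4  90. ]
round foot [534.1 134.8  13. ]
sq top [512.3 281.6  90. ]
sq foot [514.3 292.3  13. ]
wt [509.2 212.3  30. ]
ring [ 497.7 -135.4   42. ]
sqo [ 529.4 -239.5   42. ]
mat [581.4 347.9   6. ]
mat [595.9  90.4   6. ]
mat [467.1  83.6   6. ]
mat [452.6 340.5   6. ]
round? [538.6 139.9  90. ]
other [511.2 294.7  90. ]
ring [ 497.8 -132.1   42. ]
```

View pics/tc.png

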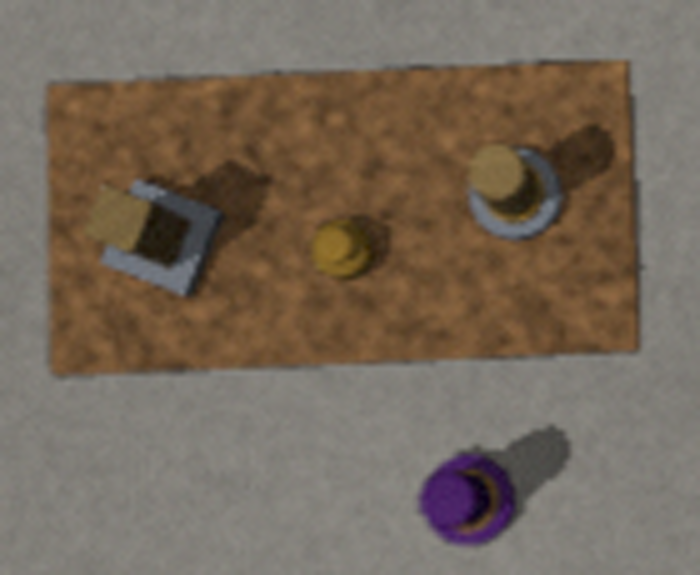

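```bash
python3 - <<'E'
from h import *
for y in(-np.pi/2,np.pi/2,0,np.pi):
    print(y,[None if (q:=bot.solve_ik(p,down(y))) is None else q.round(2) for p in([498,-134,180],[534,137,180],[534,137,29])])
y=-np.pi/2
q=[bot.solve_ik([534,137,180],down(a)) for a in(-np.pi/2,np.pi/2)]
y=min((a for a,b in zip((-np.pi/2,np.pi/2),q) if b is not None),key=lambda a:abs(bot.solve_ik([534,137,180],down(a))[5]))
print("yaw",y)
for n,p in(("ring",[498,-134,180]),("punch",[534,137,190])):
    bot.move_ptp(p,down(y));bot.pause(.2)
    st=bot.read_state();im=bot.camera("wrist");cv2.imwrite(f"pics/w_{n}.png",im[:,:,::-1])
    np.savez(f"w_{n}.npz",tcp_pos=st["tcp_pos"],eef_rot=st["eef_rot"]);print(n,st["t"],st["tcp_pos"],st["contact_force"])
    print(proj("wrist",[[498,-134,42],[534,137,90],[534,137,20]],st).round())
E
```

```text
-1.5707963267948966 [array([ 0.12,  0.13, -0.4 ,  0.  , -1.03,  3.02]), array([ 0.61,  0.19, -0.33,  0.  , -1.05,  2.54]), array([ 0.61,  0.37, -0.5 ,  0.  , -0.71,  2.54])]
1.5707963267948966 [array([ 0.12,  0.13, -0.4 ,  0.  , -1.03, -0.12]), array([ 0.61,  0.19, -0.33,  0.  , -1.05, -0.61]), array([ 0.61,  0.37, -0.5 ,  0.  , -0.71, -0.61])]
0 [array([ 0.12,  0.13, -0.4 ,  0.  , -1.03, -1.69]), array([ 0.61,  0.19, -0.33,  0.  , -1.05, -2.18]), array([ 0.61,  0.37, -0.5 , -0.  , -0.71, -2.18])]
3.141592653589793 [array([ 0.12,  0.13, -0.4 ,  0.  , -1.03,  1.45]), array([ 0.61,  0.19, -0.33,  0.  , -1.05,  0.96]), array([ 0.61,  0.37, -0.5 ,  0.  , -0.71,  0.96])]
yaw 1.5707963267948966
ring 2.2833 [ 497.96149592 -134.5872874   179.95923713] [ 0.62454661 -0.07979869 -0.75599068]
[[324. 191.]
 [293. 430.]
 [299. 377.]]
punch 3.5917 [534.1062632  135.71317238 190.05407638] [-0.63314645 -0.87733165 -0.22473457]
[[ 365. -118.]
 [ 324.  200.]
 [ 324.  185.]]
```

View pics/w_ring.png

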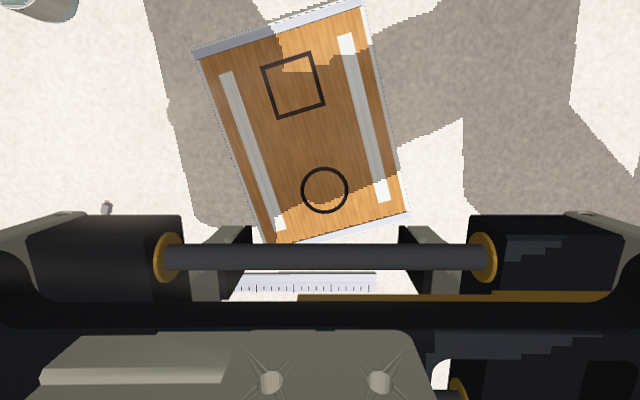

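View pics/w_punch.png

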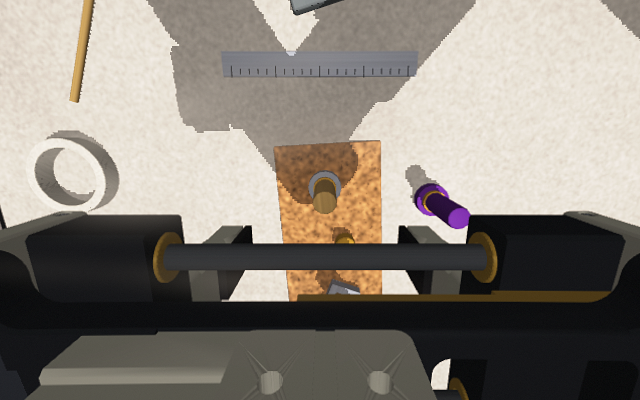

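The wrist views confirm the positions: ring at (324,190), which gives (498,-134), and round foot at (324,186) with its top at (324,202), which gives (534,137). Next I grip and lift.

```bash
python3 - <<'E'
from h import *
for uv,z,n in(((324,190),42,"ring"),((324,186),20,"punch"),((324,202),90,"punch")):
    print(ray("wrist",uv,z,dict(np.load(f"w_{n}.npz"))).round(1))
bot.move_gripper(60)
bot.line_to([534,137,29],120)
bot.pause(.2);print(bot.read_state()["tcp_pos"])
bot.move_gripper(15,force=30);bot.pause(.2)
s=bot.read_state();print(s["width"],s["contact_force"],s["tcp_pos"])
bot.line_to([534,137,110],100);bot.pause(.3)
s=bot.read_state();print(s["t"],s["width"],s["contact_force"],s["tcp_pos"])
bot.move_ptp([498,-134,110],down(np.pi/2));bot.pause(.4)
s=bot.read_state();print(s["t"],s["width"],s["contact_force"],s["tcp_pos"])
cv2.imwrite("pics/h.png",np.vstack([bot.camera("wrist")[100:320],bot.camera("scene")[100:300]])[:,:,::-1])
E
```

```text
[ 498.2 -134.6   42. ]
[534.5 138.   20. ]
[534.3 139.   90. ]
[534.25790386 137.15251174  29.5215073 ]
23.8037089850606 [ 0.5850116   0.37434524 -0.17923688] [534.14447337 137.06330308  29.00670561]
8.175 23.433515737865104 [ 0.81156478  0.37796596 -2.01472748] [533.84170626 136.91171562 109.53312353]
9.6333 23.405862133993505 [ 0.28519866 -0.95225787 -1.58196085] [ 498.18883753 -133.4562363   109.9474351 ]
```

View pics/h.png

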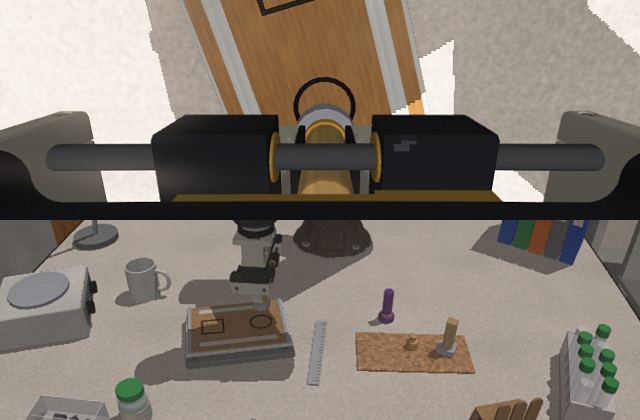

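The punch is held upright, with its foot over the ring. I'll press slowly and watch the force.

```bash
python3 - <<'E'
from h import *
x,y=498,-135.5
bot.line_to([x,y,72],60);bot.pause(.4)
f0=np.mean([(bot.pause(.02),bot.read_state()["contact_force"])[1] for _ in range(8)],0);print(f0)
z=68
while z>55:
    bot.line_to([x,y,z],15);bot.pause(.15)
    f=np.mean([(bot.pause(.02),bot.read_state()["contact_force"])[1] for _ in range(4)],0)-f0
    s=bot.read_state();print(z,s["tcp_pos"].round(2),f.round(2))
    if f[2]>7.2 or s["tcp_pos"][2]<58.3: break
    z-=1
bot.pause(.7)
s=bot.read_state();print(s["t"],s["tcp_pos"],s["contact_force"]-f0,s["width"])
cv2.imwrite("pics/p.png",np.vstack([bot.camera("wrist")[60:260],cv2.resize(bot.camera("scene")[160:260,160:320],(640,400))])[:,:,::-1])
E
```

```text
[ 0.15551472  0.29345652 -2.44611016]
68 [ 498.05 -135.49   68.04] [-0.24 -0.35 -0.24]
67 [ 498.02 -135.5    67.01] [ 0.02  0.14 -0.38]
66 [ 498.01 -135.51   66.01] [-0.34 -0.53  0.38]
65 [ 498.01 -135.5    65.  ] [ 0.14 -0.45  0.32]
64 [ 498.04 -135.5    64.09] [-1.25  0.05  3.35]
63 [ 498.06 -135.51   63.05] [-0.73 -0.42  4.32]
62 [ 498.08 -135.48   62.07] [-1.29  0.5   5.53]
61 [ 498.04 -135.51   61.04] [-1.1   0.28  6.38]
60 [ 498.08 -135.5    60.06] [-1.16  0.24  6.52]
59 [ 498.07 -135.48   59.11] [-1.7   0.42  7.62]
16.5833 [ 498.06346533 -135.51002957   59.12341075] [-1.77345699  0.35869129  7.89084832] 23.484435010386846
```

View pics/p.png

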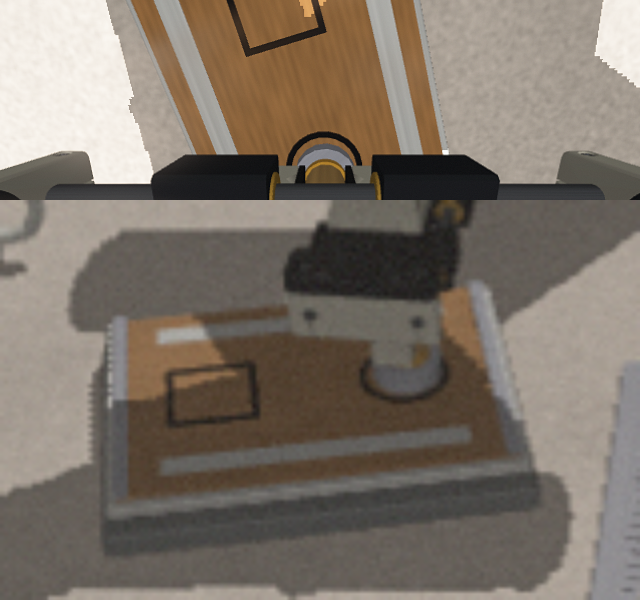

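The foot sits inside the ring, roughly 3–4 mm towards +y, with about 6 mm of sink at 7.9 N. Next I lift straight up and return the punch to the mat.

```bash
python3 - <<'E'
from h import *
x,y=498,-135.5
bot.line_to([x,y,68],20);bot.line_to([x,y,115],60);bot.pause(.3)
print(bot.read_state()["width"])
bot.move_ptp([534,137,115],down(np.pi/2))
bot.line_to([534,137,36],80);bot.pause(.4)
rd=lambda:np.mean([(bot.pause(.02),bot.read_state()["contact_force"])[1] for _ in range(5)],0)
f0=rd();z=31.
while z>26.5:
    bot.line_to([534,137,z],10);bot.pause(.15);f=rd()-f0;print(z,f.round(2))
    if f[2]>2: break
    z-=.5
bot.move_gripper(60);bot.pause(.2)
bot.line_to([534,137,130],100)
bot.move_ptp([534,137,190],down(np.pi/2));bot.pause(.3)
s=bot.read_state();print(s["t"],s["tcp_pos"])
a=cv2.resize(bot.camera("scene")[150:260,170:490],(640,220));b=bot.camera("wrist")[100:320]
cv2.imwrite("pics/e.png",np.vstack([a,b])[:,:,::-1])
E
```

```text
23.40139727977657
31.0 [ 0.21 -0.06  0.02]
30.5 [-0.26 -0.07  0.18]
30.0 [-0.03  0.04  0.06]
29.5 [-0.16 -0.22  0.3 ]
29.0 [ 0.2  -0.01  0.54]
28.5 [-2.67  0.04  8.49]
27.3333 [533.46328591 136.68352183 188.84327664]
```

View pics/e.png

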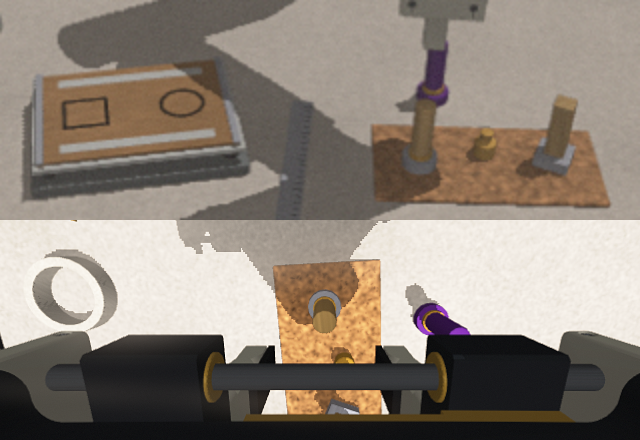

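The round punch stands upright on the mat, released. The bed has sprung back up, and the square punch and purple look-alike look undisturbed.

```bash
python3 -c "
from plant import bot
bot.close_job()"
```

```text
the job is handed in; nothing more can be done
```

I pressed the round-footed punch in the ring and stood it back on the cork mat. The job was handed in at about 27 s of the 53 s allowed. No verdict is reported, so the results below are from my own checks.

- **Press:** I lowered the punch in 1 mm steps and held it for at least 0.7 s, at about 6 mm of sink and 7.9 N upward. There was also a side force of about 1.8 N. In the pictures the foot sat inside the ring, roughly 3–4 mm off centre towards +y, against a limit of 12 mm.
- **Lift and return:** I lifted the punch straight up by more than 45 mm and set it down where it had stood. The last 0.5 mm step of setting it down pushed it onto the mat with about 8.5 N.
- **Final pictures:** The round punch stands upright and released with its whole foot on the mat, and the panel has sprung back up. The square punch, the brass weight and the purple look-alike appear unmoved. I judged this by eye and did not measure the tilt or the final positions.

No check failed.

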